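# Roll the rolling pin into its rest with a flat press board

## Task

Put the rolling pin away in its steel rest without handling it: take the wooden press board by its handle, lay it flat on top of the pin and, with light steady pressure (never more than 20 N), roll the pin along the worktop, up the rest's ramp and over the lip (how high it is set has to be felt) until it lies seated in the groove. Do not touch the pin with the gripper or let it run away, then set the press board down flat on the bare worktop, let go, and leave the bowl, mill and tape roll alone.

Things in the scene. Friction and masses are not known exactly. Their poses are not given: they have to be found in the camera images.
- pin_center (a point): centre of the rolling pin: loose wooden, round body 40 mm thick, 160 mm long, an 18 mm thick handle at each end (228 mm in all), 0.25 kg, on the worktop before the ramp, about parallel to the groove. Site x runs along its length; y and z turn as it rolls. Its height: 20 mm on the worktop, 3.4 mm lower in the groove than on the lip. Under a flat board without slip it rolls half as far as the board
- pin_rest: fixed rest of bent steel sheet on studs, 130 mm wide. Origin on the worktop below the groove line; x along the groove, z up, +y the way the pin must roll. Ramp at 12 degrees up to y = -16 mm; flat lip to -12; V groove with 25 degree sides, bottom at y = 0; back wall at 25 degrees to y = 29. Not measured: the studs are set anew each time, lip 6 to 12 mm above the worktop, groove bottom 5.5 lower
- press_handle (a point): middle of the press board's handle, 36 mm above the board's underside, 21 mm below the handle's top. The board is loose, wooden, 0.25 kg: flat plate 80 mm (x) by 150 mm (y), 12 mm thick, with an upright block handle at its middle, 60 mm along x, 20 mm thick along y, 46 mm high above the plate; grip it across the 20 mm. z up
- press_foot (a point): centre of the press board's flat underside (same axes as the handle, z up)
- bowl: white bowl 115 mm across, 49 mm high, loose, origin under its centre; leave alone
- mill: wooden pepper mill 58 mm across, 160 mm high, loose, origin under its centre; leave alone
- tape: roll of tape lying flat, 104 mm across, 25 mm high, loose, origin under its centre; leave alone

How it is judged:
By the outcome, as a careful person would: the job done as asked, in the order asked, and still so for the second after the job is handed in, with the robot touching nothing.
It also fails if it takes over 72 s, if anything falls off the work surface, if the arm or the gripper's body presses on something with over 40 N, if the wrist force passes 120 N, or if a joint passes its speed limit or range.

## Robot

A 7-joint arm with a two-finger parallel gripper is mounted at the origin on a cart in front of the work surface, level with it; the furniture and walls round the work are solid. World frame = base frame: x ahead of the robot, y to its left, z up, the work surface at z = 0. Lengths are in m, angles in rad, forces in N, time in s.
With the tool pointing down it reaches from about 0.4 to 0.925 m from the base axis. Payload 4.1 kg.
Tool frame: the origin (TCP) lies at the very end of the fingers, on their centre line; the grasp point (between the pads) lies arm.tcp_to_grasp behind it (arm.tcp_to_grasp is the distance from the TCP to the grasp point, in m); z points along the fingers, y is the direction in which the jaws open and shut (so a half turn about z gives the same grasp; the last joint's range is limited). The gripper opens to 85 mm and grips with 20 to 120 N. Pads are 22 mm wide; open, the fingers measure 114 mm over their backs; the gripper's body (76 mm by 85 mm) begins 54 mm behind the grasp point. The pads swing forward as they close: fully open they stand 13 mm farther back than shut.
Start: joints at [-1.224, 0.398, 0.045, 1.537, -0.019, 1.207, -0.051], TCP at [0.28, 0.587, 0.231] pointing down, gripper open.
Joint ranges: [-2.82, 2.82], [-0.49, 2.23], [-1.37, 1.46], [0, 2.46], [-1.36, 4.5], [0.23, 2], [-2.94, 2.94]. Speed limits (rad/s): [2.57, 2.57, 3.14, 3.14, 3.14, 3.14, 3.14].

## Interface

Orientations are given as a unit quaternion [x, y, z, w].
In Python, from station import read_state, optics, close_job, arm gives the robot as it stands.
- The arm moves only by the tool servo_tool, never from a script. Its argument "moves" is a list of rows, each a list of 5 numbers: the shift along the tool's x, y, z in m, then the turn about the tool's z in degrees, then the opening, from 0 (shut) to 1 (fully open). A call has 1 to 12 rows; each row shifts and turns the commanded pose from where the row before left it, along the tool's axes as they then stand; what a row does not reach is not made up. A row lasts 1/12 s, in which the tool goes at most 41.7 mm and 7.16 degrees, less where a joint would pass 70% of its speed; a pose out of reach is approached as far as the arm can. A call is refused whole if a number of a shift passes 0.0417 or a number of a turn 7.16, either way. A call with a gripper value outside its range is refused whole. The fingers move at their own pace and stop on an object; "force" is the grip in N (left out, the last holds). Time passes only in rows, so rows that do not move let the fingers close. It gives the time, the measured TCP pose, the force and the opening at its end, in the units of the state.
- read_state(): the state, without advancing time (a new reading comes with each control period).
- optics.get_image(name): name is "side" or "top" or "wrist"; returns (picture, depth): 480x640x3 uint8, blue, green, red; 480x640 float32, m along the optical axis (not along the pixel's ray), 0 where there is no reading.
- optics.get_calibration(name): a dict with "mtx" (3x3 intrinsics, pixels), "dist_coeffs" ([k1, k2, p1, p2, k3] as OpenCV has them; the pictures are not rectified), "R" (3x3) and "t" (3): a world point X has camera coordinates R X + t; the wrist camera has in their place "hand_eye" (4x4, takes a point from camera to tool coordinates, whose origin is the TCP and whose axes are the flange's). Camera axes: x right, y down, z forward; pixel columns grow to the right and rows downward; lengths in m; the calibration is good to about 2 mm. A picture is of the moment at which its call begins: read the wrist's pose just before it. get_calibration takes no time and is no camera call.
- close_job(): hands the job in, once; it reports no verdict.
The state is a dict: "clock": time; "q": joint angles; "joint_vel": joint speeds; "joint_efforts": joint torques, N m; "tool_pos": TCP position; "ee_rot": TCP orientation; "ft_force": force on the tool from outside, world axes, zero at the start; "ft_torque": the same for the moment, N m; "finger_gap": finger opening in m.
Only numpy, scipy, OpenCV 4.12 (cv2) and the standard library are available. Lean on these libraries where they do the work, as an engineer would, in place of code of your own. Each camera call takes 0.05 s, during which the arm holds its last target.

## Working session

There is one attempt and no reset: what is moved stays moved. The work goes in short steps, Python scripts to look and compute and a tool call to move; the robot and the scene stay as the last step left them, time stands still between calls to the robot, and variables do not carry over. Pictures are saved under pics/ and viewed, and the job is handed in when it is done.

Besides the shell and the picture viewer there is one more tool, called after "Emit:" as name(argument=value, ...) on one line, values as JSON. servo_tool: Moves the arm, as the interface text tells. Its arguments: {"type":"object","properties":{"moves":{"type":"array","items":{"type":"array","items":{"type":"number"}}},"force":{"type":"number"}},"required":["moves"]}

```bash
ls; mkdir -p pics
python3 - <<'E'
from station import read_state, optics, arm
import cv2, numpy as np
s=read_state(); print(s); print([a for a in dir(arm) if a[0]!='_'], arm.tcp_to_grasp)
for n in ("top","side"):
    im,d=optics.get_image(n); cv2.imwrite(f"pics/{n}0.png",im); np.save(f"pics/{n}0.npy",d)
    print(n,{k:np.round(v,4).tolist() for k,v in optics.get_calibration(n).items()})
print({k:np.round(v,4).tolist() for k,v in optics.get_calibration("wrist").items()})
E
```

```text
pics
{'clock': 0.0, 'q': array([-1.2240008 ,  0.39920963,  0.04505127,  1.53788146, -0.01870521,
        1.2069196 , -0.05070415]), 'joint_vel': array([ 0.00047064,  0.00055864, -0.00032654, -0.00190041,  0.00148184,
        0.00042114, -0.00165829]), 'joint_efforts': array([ 2.11441311e-04, -4.75136912e+01,  1.36505708e+00, -2.54217786e+01,
        1.17039509e-02,  9.67759086e-03,  1.83727730e-05]), 'tool_pos': array([0.27997617, 0.5858994 , 0.23025179]), 'ee_rot': array([ 2.21012622e-01,  9.75270437e-01, -9.86531698e-04, -1.51762314e-04]), 'ft_force': array([ 0.34442807, -0.07423061,  0.11470418]), 'ft_torque': array([-0.05690302,  0.01633049,  0.00566277]), 'finger_gap': 0.0857067113042313}
['MotionError', 'tcp_to_grasp'] 0.0187
top {'mtx': [[506.3508, 0.0, 312.5548], [0.0, 506.3508, 241.1233], [0.0, 0.0, 1.0]], 'dist_coeffs': [-0.1311, 0.0, 0.0, 0.0, 0.0], 'R': [[0.0072, -1.0, -0.0004], [-0.9857, -0.0071, -0.1684], [0.1684, 0.0016, -0.9857]], 't': [0.0278, 0.5368, 1.3256]}
side {'mtx': [[545.7415, 0.0, 321.943], [0.0, 545.7415, 239.4264], [0.0, 0.0, 1.0]], 'dist_coeffs': [-0.1701, 0.0, 0.0, 0.0, 0.0], 'R': [[0.9641, -0.2655, -0.0068], [-0.1691, -0.5938, -0.7867], [0.2049, 0.7595, -0.6174]], 't': [-0.5231, 0.1668, 1.2008]}
{'mtx': [[424.1156, 0.0, 317.3226], [0.0, 424.1156, 241.1503], [0.0, 0.0, 1.0]], 'dist_coeffs': [-0.0497, 0.0, 0.0, 0.0, 0.0], 'hand_eye': [[-0.0002, -0.9585, -0.2851, 0.073], [1.0, -0.0003, 0.0001, -0.0003], [-0.0002, -0.2851, 0.9585, -0.1408], [0.0, 0.0, 0.0, 1.0]]}
```

View pics/top0.png

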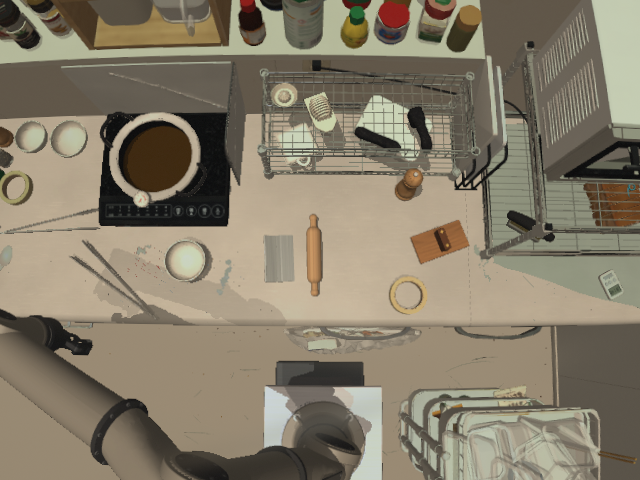

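View pics/side0.png

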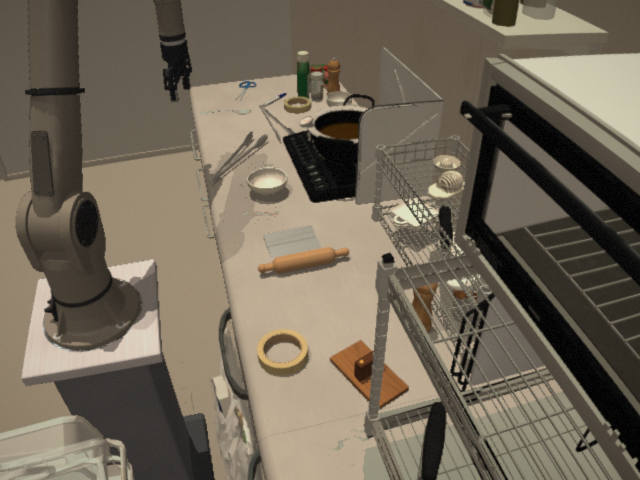

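Top view: pin at about (314,255), steel rest at (279,258), board at (440,241), tape (408,295), mill (408,185), bowl (185,260). The pin has to roll toward image left, which is world +y. Next I measure.

```bash
cat > h.py <<'E'
import cv2, numpy as np
from station import read_state, optics, arm
from scipy.spatial.transform import Rotation as Ro
def campose(n,s=None):
    c=optics.get_calibration(n); K=np.array(c["mtx"]);D=np.array(c["dist_coeffs"])
    if n=="wrist":
        H=np.array(c["hand_eye"]); s=s or read_state(); R0=Ro.from_quat(s["ee_rot"]).as_matrix()
        Rw=R0@H[:3,:3]; o=R0@H[:3,3]+s["tool_pos"]
    else:
        R=np.array(c["R"]);t=np.array(c["t"]); Rw=R.T;o=-R.T@t
    return K,D,Rw,o
def rays(n,px,s=None):
    K,D,Rw,o=campose(n,s)
    u=cv2.undistortPoints(np.array(px,float).reshape(-1,1,2),K,D).reshape(-1,2)
    return o,(np.c_[u,np.ones(len(u))])@Rw.T
def plane(n,px,z,s=None):
    o,d=rays(n,px,s); return o+d*((z-o[2])/d[:,2])[:,None]
def depthpts(n,px,dep,s=None):
    o,d=rays(n,px,s); px=np.array(px).astype(int); return o+d*dep[px[:,1],px[:,0]][:,None]
def proj(n,X,s=None):
    K,D,Rw,o=campose(n,s); R=Rw.T
    return cv2.projectPoints(np.array(X,float).reshape(-1,3),cv2.Rodrigues(R)[0],-R@o,K,D)[0].reshape(-1,2)
E
python3 - <<'E'
from h import *
im=cv2.imread("pics/top0.png"); d=np.load("pics/top0.npy")
hsv=cv2.cvtColor(im,cv2.COLOR_BGR2HSV)
for n,p in dict(pin=(314,255),board=(425,248),handle=(442,238),rest=(279,258),table=(350,260),bowl=(185,260)).items(): print(n,hsv[p[1],p[0]],depthpts("top",[p],d)[0].round(4))
def comp(roi,lo,hi,name):
    x0,y0,x1,y1=roi; m=np.zeros(im.shape[:2],np.uint8); m[y0:y1,x0:x1]=cv2.inRange(hsv,lo,hi)[y0:y1,x0:x1]
    nn,l,st,c=cv2.connectedComponentsWithStats(m); k=1+np.argmax(st[1:,4]); print(name,st[k],c[k].round(1)); return l==k
a=comp((295,200,335,310),(5,75,60),(20,255,255),"pin")
b=comp((400,205,480,275),(3,90,40),(20,255,255),"board")
for m,z in((a,.02),(b,.012)):
    ys,xs=np.nonzero(m); P=depthpts("top",np.c_[xs,ys],d)
    print(np.percentile(P[:,2],[2,25,50,75,98]).round(4))
    r=cv2.minAreaRect(np.c_[xs,ys].astype(np.float32)); bx=cv2.boxPoints(r); print(r); print(plane("top",bx,z).round(4))
crop=cv2.resize(im[200:320,240:490],None,fx=3.2,fy=3.2,interpolation=cv2.INTER_CUBIC); cv2.imwrite("pics/crop0.png",crop)
E
```

```text
pin [ 15 128 191] [0.5001 0.0275 0.0353]
board [ 13 153 153] [ 0.5254 -0.2821  0.0103]
handle [ 11 150  97] [ 0.5469 -0.321   0.0502]
rest [ 23  35 151] [0.4957 0.1247 0.0018]
table [ 17  55 195] [ 0.4928 -0.0734 -0.0074]
bowl [ 44  24 211] [0.4868 0.3868 0.0095]
pin [306 214  16  82 974] [313.5 254.7]
board [ 411  220   58   44 1483] [439.4 241.2]
[0.0161 0.0282 0.0337 0.0376 0.0432]
((313.5592041015625, 254.51296997070312), (81.08258819580078, 14.493732452392578), 88.31531524658203)
[[0.6168 0.053  0.02  ]
 [0.6183 0.0126 0.02  ]
 [0.3933 0.005  0.02  ]
 [0.3918 0.0443 0.02  ]]
[0.0029 0.0096 0.0121 0.0153 0.059 ]
((439.5583801269531, 241.16058349609375), (28.535545349121094, 52.88473892211914), 70.01689910888672)
[[ 0.5565 -0.2398  0.012 ]
 [ 0.6096 -0.3836  0.012 ]
 [ 0.5329 -0.4082  0.012 ]
 [ 0.4812 -0.2653  0.012 ]]
```

View pics/crop0.png

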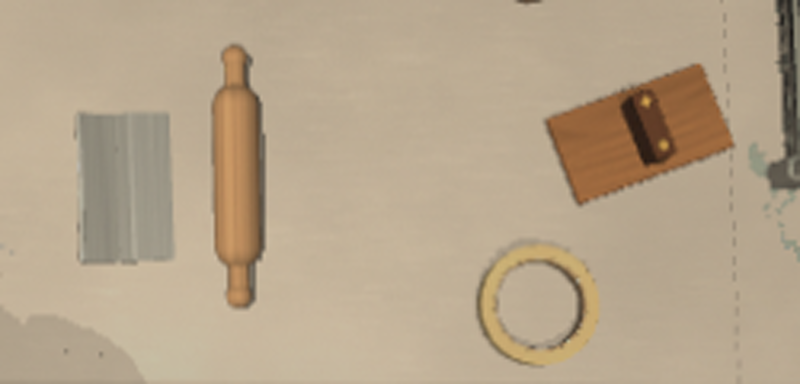

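Emit:
servo_tool(moves=[[-0.03,-0.026,0,0,1],[-0.03,-0.026,0,0,1],[-0.03,-0.026,0,0,1],[-0.03,-0.026,0,0,1],[-0.03,-0.026,0,0,1],[-0.03,-0.026,0,0,1],[-0.03,-0.026,0,0,1],[-0.03,-0.026,0,0,1],[-0.03,-0.026,0,0,1],[-0.03,-0.026,0,0,1],[-0.03,-0.026,0,0,1],[-0.03,-0.026,0,0,1]])

```text
clock: 1.1
tool_pos: [0.4707, 0.1478, 0.2312]
ee_rot: [0.221, 0.975, 0.0, -0.0]
ft_force: [1.3, 1.0, -0.2]
finger_gap: 0.0854
```

Emit:
servo_tool(moves=[[0,0,0,7,1],[0,0,0,7,1],[0,0,0,7,1],[0,0,0,7,1],[0,0,0,7,1],[0,0,0,7,1],[0,0,0,7,1],[0,0,0,7,1],[0,0,0,7,1],[0,0,0,7,1],[0,0,0,7,1],[0,0,0,7,1]])

```text
clock: 2.1
tool_pos: [0.4702, 0.1497, 0.2309]
ee_rot: [0.819, 0.574, -0.0, -0.0]
ft_force: [0.5, -0.7, -0.1]
finger_gap: 0.0857
```

Emit:
servo_tool(moves=[[0,0,0,7,1],[0,0,0,7,1],[0,0,0,7,1],[0,0,0,7,1],[0,0,0,7,1],[0,0,0,7,1],[0,0,0,7,1],[0,-0.03,0,7,1],[0,-0.03,0,7,1],[0,0,0,7,1],[0,0,0,0,1],[0,0,0,0,1]])

```text
clock: 3.1
tool_pos: [0.4521, 0.2058, 0.231]
ee_rot: [1.0, 0.007, -0.0, 0.0]
ft_force: [0.3, 0.6, -0.1]
finger_gap: 0.0854
```

Run:
```python
from h import *
import json
s=read_state(); print(s['tool_pos'],s['ee_rot'],s['q'].round(3),s['ft_force'],s['ft_torque'])
im,d=optics.get_image("wrist"); cv2.imwrite("pics/w1.png",im); np.save("pics/w1.npy",d)
json.dump({k:np.array(v).tolist() for k,v in s.items()},open("pics/w1.json","w"))
```

```text
[0.45209517 0.20578128 0.23102802] [ 9.99977780e-01  6.64804771e-03 -1.63882080e-04  4.64112109e-04] [-0.969  0.135  0.503  1.904 -0.071  1.121 -1.997] [ 0.33975698  0.61286422 -0.06224105] [-0.06601388  0.02038882 -0.02985529]
```

View pics/w1.png

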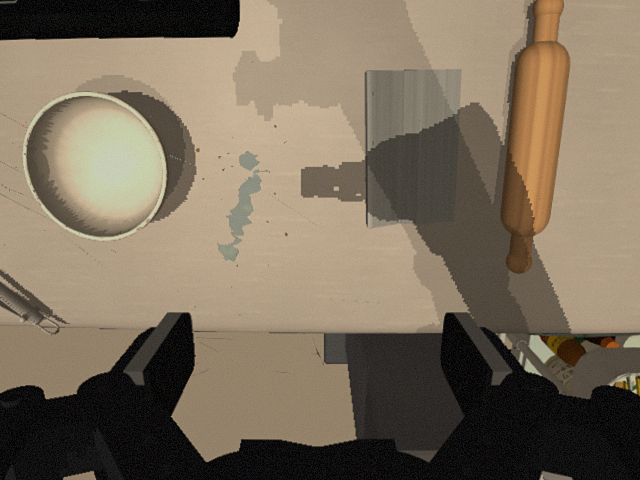

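Emit:
servo_tool(moves=[[0.01,0.035,0,0,1],[0.01,0.035,0,0,1],[0.01,0.035,0,0,1],[0.01,0.015,0,0,1],[0,0,0,0,1],[0,0,0,0,1]])

```text
clock: 3.65
tool_pos: [0.4938, 0.0845, 0.2314]
ee_rot: [1.0, 0.003, 0.0, -0.0]
ft_force: [0.6, -0.0, -0.2]
finger_gap: 0.0857
```

Run:
```python
from h import *
import json
s=read_state(); print(s['tool_pos'],s['ee_rot'],s['q'].round(3),s['ft_force'],s['ft_torque'])
im,d=optics.get_image("wrist"); cv2.imwrite("pics/w2.png",im); np.save("pics/w2.npy",d)
json.dump({k:np.array(v).tolist() for k,v in s.items()},open("pics/w2.json","w"))
x=np.arange(640)
for r in (90,130,170,210):
    P=depthpts("wrist",[(c,r) for c in range(640)],d,s); print(r,[ (int(c),*P[c].round(4)) for c in range(200,480,8)])
```

```text
[0.49375381 0.0844621  0.23135807] [ 9.99994410e-01  3.34323189e-03  2.44143720e-05 -3.93973420e-05] [-0.796  0.15   0.603  1.897 -0.094  1.122 -1.721] [ 0.55514448 -0.04492859 -0.24332945] [ 0.02501705  0.05708069 -0.03261912]
90 [(200, np.float64(0.5863), np.float64(0.1834), np.float64(-0.001)), (208, np.float64(0.5862), np.float64(0.1765), np.float64(-0.0003)), (216, np.float64(0.5863), np.float64(0.1699), np.float64(-0.0009)), (224, np.float64(0.5863), np.float64(0.1633), np.float64(-0.0016)), (232, np.float64(0.5863), np.float64(0.1567), np.float64(-0.0025)), (240, np.float64(0.5862), np.float64(0.1498), np.float64(-0.0011)), (248, np.float64(0.5864), np.float64(0.1434), np.float64(-0.0031)), (256, np.float64(0.5863), np.float64(0.1364), np.float64(-0.0015)), (264, np.float64(0.5864), np.float64(0.1299), np.float64(-0.0032)), (272, np.float64(0.5863), np.float64(0.123), np.float64(-0.0018)), (280, np.float64(0.5863), np.float64(0.1163), np.float64(-0.0013)), (288, np.float64(0.5863), np.float64(0.1096), np.float64(-0.001)), (296, np.float64(0.5865), np.float64(0.103), np.float64
[... 7905 characters left out ...]
float64(0.0383)), (400, np.float64(0.4924), np.float64(0.0173), np.float64(0.0352)), (408, np.float64(0.4901), np.float64(0.0083), np.float64(0.0242)), (416, np.float64(0.4847), np.float64(-0.0044), np.float64(-0.0008)), (424, np.float64(0.4846), np.float64(-0.0119), np.float64(-0.0018)), (432, np.float64(0.4844), np.float64(-0.0195), np.float64(-0.0029)), (440, np.float64(0.4844), np.float64(-0.0268), np.float64(-0.003)), (448, np.float64(0.4848), np.float64(-0.0338), np.float64(-0.0018)), (456, np.float64(0.4847), np.float64(-0.0413), np.float64(-0.0025)), (464, np.float64(0.485), np.float64(-0.0481), np.float64(-0.0011)), (472, np.float64(0.4848), np.float64(-0.056), np.float64(-0.0026))]
```

View pics/w2.png

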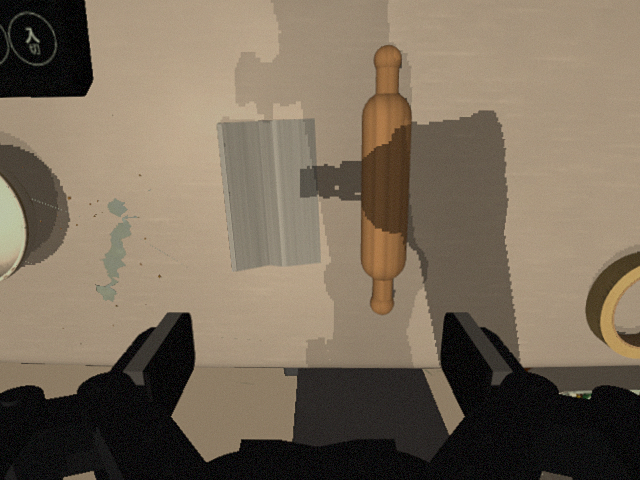

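The wrist view shows the rest at (225-320, 120-270) and the pin at (387, 45-310), nearly parallel. The depth is clean here: the worktop reads about -1.7 mm and the lip about 4 mm, so the lip is around 6 mm high. I'll fit the rest and pin lines.

Run:
```python
from h import *
import json
s={k:np.array(v) for k,v in json.load(open("pics/w2.json")).items()}
d=np.load("pics/w2.npy"); im=cv2.imread("pics/w2.png")
ys,xs=np.mgrid[40:320,190:450]; px=np.c_[xs.ravel(),ys.ravel()]; P=depthpts("wrist",px,d,s)
# pin: points z>0.02, body
pin=P[(P[:,2]>0.012)&(P[:,1]<0.06)&(P[:,1]>-0.02)]
print("pin x",pin[:,0].min(),pin[:,0].max())
body=pin[(pin[:,0]>.44)&(pin[:,0]<.57)&(pin[:,2]>.026)]
# cylinder fit: axis y=a+b x, radius 20 
from scipy.optimize import least_squares
f=lambda p:np.hypot((body[:,1]-p[0]-p[1]*(body[:,0]-.5))*np.cos(p[1]),body[:,2]-p[2])-.02
r=least_squares(f,[.03,0,.018],loss='soft_l1',f_scale=.001); print("pin y0,slope,z",r.x,np.degrees(np.arctan(r.x[1])),np.std(f(r.x)))
tab=P[(P[:,1]<.08)&(P[:,1]>.055)]; print("table z",np.median(tab[:,2]))
# wall points
rest=P[(P[:,1]>.075)&(P[:,1]<.18)&(P[:,0]>.44)&(P[:,0]<.57)]
# model profile: h lip, y0(x)=a+b(x-.5)
zt=np.median(tab[:,2])
def prof(y,h):
    t=np.tan(np.radians
    ([12,25])); g=h-5.5e-3
    return np.interp(y,[-.2,-.016-h/t[0],-.016,-.012,0,.029],[0,0,h,h,g,g+.029*t[1]])
sel=rest
def res(p):
    y=sel[:,1]-p[0]-p[1]*(sel[:,0]-.5)
    q=sel[:,2]-zt-prof(y,p[2]); q[(y>.027)]=0; return q
best=min((least_squares(res,[a,0.03,.007],loss='soft_l1',f_scale=.002) for a in(.12,.13,.14)),key=lambda r:r.cost)
print("rest",best.x,np.degrees(np.arctan(best.x[1])),np.std(res(best.x)))
for x0 in (.45,.5,.55):
    m=abs(rest[:,0]-x0)<.01; bins=np.arange(.07,.18,.005); print(x0,[(round(b,3),round(float(np.median(rest[m&(abs(rest[:,1]-b)<.0025),2])*1000),1)) for b in bins if (m&(abs(rest[:,1]-b)<.0025)).any()])
# rest x extents via mask of wall above table
w=P[(P[:,2]>zt+.008)&(P[:,1]>.14)&(P[:,1]<.18)]; print("rest x",w[:,0].min(),w[:,0].max(),"backedge",)
```

```text
pin x 0.39326277292445455 0.619071380403516
pin y0,slope,z [0.02776738 0.02782315 0.01804598] 1.593738140767755 0.015838246199213802
table z -0.0017974647909209107
rest [0.13230623 0.05066056 0.00647429] 2.900157017847304 0.04771808558663216
0.45 [(np.float64(0.075), -1.9), (np.float64(0.08), -1.7), (np.float64(0.085), -1.1), (np.float64(0.09), -0.1), (np.float64(0.095), 1.0), (np.float64(0.1), 1.9), (np.float64(0.105), 3.0), (np.float64(0.11), 4.0), (np.float64(0.115), 4.7), (np.float64(0.12), 3.9), (np.float64(0.125), 1.7), (np.float64(0.13), -0.1), (np.float64(0.135), 1.9), (np.float64(0.14), 4.2), (np.float64(0.145), 6.4), (np.float64(0.15), 8.9), (np.float64(0.155), 11.0), (np.float64(0.16), 12.8), (np.float64(0.165), -1.7), (np.float64(0.17), -1.8), (np.float64(0.175), -1.7)]
0.5 [(np.float64(0.075), -1.8), (np.float64(0.08), -1.7), (np.float64(0.085), -1.6), (np.float64(0.09), -0.4), (np.float64(0.095), 0.4), (np.float64(0.1), 1.4), (np.float64(0.105), 2.5), (np.float64(0.11), 3.3), (np.float64(0.115), 4.5), (np.float64(0.12), 4.4), (np.float64(0.125), 2.7), (np.float64(0.13), 0.2), (np.float64(0.135), 0.4), (np.float64(0.14), 2.9), (np.float64(0.145), 5.1), (np.float64(0.15), 7.6), (np.float64(0.155), 9.8), (np.float64(0.16), 12.0), (np.float64(0.165), 12.7), (np.float64(0.17), -1.7), (np.float64(0.175), -1.9)]
0.55 [(np.float64(0.075), -1.9), (np.float64(0.08), -1.8), (np.float64(0.085), -1.8), (np.float64(0.09), -1.2), (np.float64(0.095), -0.0), (np.float64(0.1), 0.9), (np.float64(0.105), 1.7), (np.float64(0.11), 3.0), (np.float64(0.115), 4.0), (np.float64(0.12), 4.6), (np.float64(0.125), 3.7), (np.float64(0.13), 1.5), (np.float64(0.135), -0.2), (np.float64(0.14), 1.7), (np.float64(0.145), 3.9), (np.float64(0.15), 6.0), (np.float64(0.155), 8.5), (np.float64(0.16), 10.9), (np.float64(0.165), 12.5), (np.float64(0.17), -1.3), (np.float64(0.175), -1.8)]
rest x 0.4299041032280777 0.5604369349897427 backedge
```

Emit:
servo_tool(moves=[[0.006,0.036,0,0,1],[0.006,0.036,0,0,1],[0.006,0.036,0,0,1],[0.006,0.036,0,0,1],[0.006,0.036,0,0,1],[0.006,0.036,0,0,1],[0.006,0.036,0,0,1],[0.006,0.036,0,0,1],[0.006,0.036,0,0,1],[0.006,0.036,0,0,1],[0.006,0.036,0,0,1],[0,0,0,0,1]])

```text
clock: 4.7
tool_pos: [0.562, -0.3162, 0.231]
ee_rot: [1.0, 0.002, -0.001, 0.003]
ft_force: [-2.1, -0.3, 0.7]
finger_gap: 0.0855
```

Emit:
servo_tool(moves=[[0,0,0,-7,1],[0,0,0,-7,1],[0,0,0,-6,1],[0,0,0,0,1],[0,0,0,0,1]])

```text
clock: 5.12
tool_pos: [0.5639, -0.3072, 0.231]
ee_rot: [0.984, 0.178, 0.0, -0.001]
ft_force: [0.3, 0.2, -0.5]
finger_gap: 0.0854
```

```bash
cat > snap.py <<'E'
from h import *
import json,sys
n=sys.argv[1]; s=read_state(); print(s['tool_pos'],s['ee_rot'],s['q'].round(3),s['ft_force'].round(2),s['ft_torque'].round(3))
im,d=optics.get_image("wrist"); cv2.imwrite(f"pics/{n}.png",im); np.save(f"pics/{n}.npy",d)
json.dump({k:np.array(v).tolist() for k,v in s.items()},open(f"pics/{n}.json","w"))
E
python3 snap.py w3
python3 - <<'E'
from h import *
import json
s={k:np.array(v) for k,v in json.load(open("pics/w3.json")).items()}
d=np.load("pics/w3.npy"); im=cv2.imread("pics/w3.png"); hsv=cv2.cvtColor(im,cv2.COLOR_BGR2HSV)
ys,xs=np.mgrid[0:330,0:640]; px=np.c_[xs.ravel(),ys.ravel()]; P=depthpts("wrist",px,d,s)
top=(P[:,2]>.045)&(P[:,2]<.062)&(abs(P[:,0]-.545)<.1)&(abs(P[:,1]+.324)<.1); 
pl=(P[:,2]>.005)&(P[:,2]<.016)&(abs(P[:,0]-.545)<.15)&(abs(P[:,1]+.324)<.15)
for n,m in (("handle",top),("plate",pl)):
    q=P[m]; print(n,m.sum(),np.median(q[:,2])); r=cv2.minAreaRect(q[:,:2].astype(np.float32)*1000); print(r, cv2.boxPoints(r).round(1).tolist())
E
```

```text
[ 0.56391507 -0.30717763  0.2310011 ] [ 9.83944074e-01  1.78475963e-01  1.07975963e-04 -6.14701144e-04] [-0.032  0.454  0.651  1.569 -0.288  1.217 -0.541] [ 0.29  0.18 -0.49] [ 0.024 -0.035 -0.005]
handle 1895 0.055007222354969465
((547.480224609375, -325.8763732910156), (59.84403991699219, 20.053077697753906), 20.24338722229004) [[515.9000244140625, -326.79998779296875], [522.9000244140625, -345.6000061035156], [579.0, -324.8999938964844], [572.0999755859375, -306.1000061035156]]
plate 14155 0.010216515228526846
((563.599365234375, -271.9331970214844), (263.735595703125, 291.15814208984375), 26.468271255493164) [[380.70001220703125, -200.39999389648438], [510.3999938964844, -461.0], [746.5, -343.5], [616.7999877929688, -82.80000305175781]]
```

View pics/w3.png

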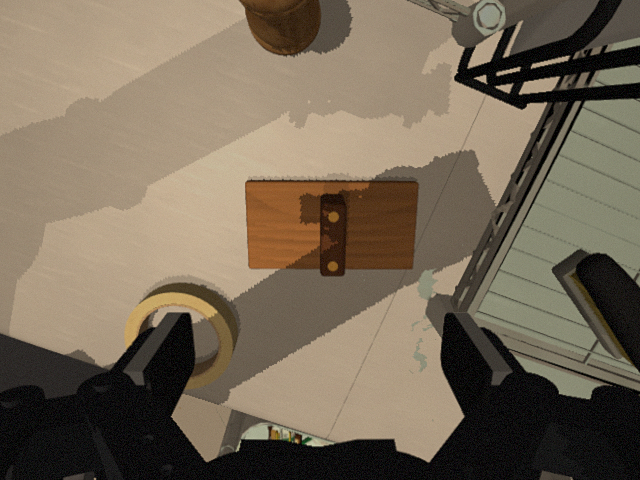

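Emit:
servo_tool(moves=[[-0.011,0.006,0.0,0.3,1],[-0.011,0.006,0.01,0,1],[0,0,0.035,0,1],[0,0,0.035,0,1],[0,0,0.035,0,1],[0,0,0.035,0,1],[0,0,0.02,0,1],[0,0,0,0,1],[0,0,0,0,1]])

```text
clock: 5.92
tool_pos: [0.5451, -0.3284, 0.0603]
ee_rot: [0.985, 0.175, -0.001, -0.0]
ft_force: [0.7, -1.3, 1.3]
finger_gap: 0.0854
```

```bash
python3 snap.py w4
```

```text
[ 0.5451442  -0.32835934  0.0602614 ] [ 9.84558637e-01  1.75048969e-01 -1.42533230e-03 -3.41861113e-04] [ 0.065  0.619  0.571  1.737 -0.407  0.909 -0.412] [ 0.67 -1.33  1.31] [-0.024 -0.001  0.022]
```

View pics/w4.png

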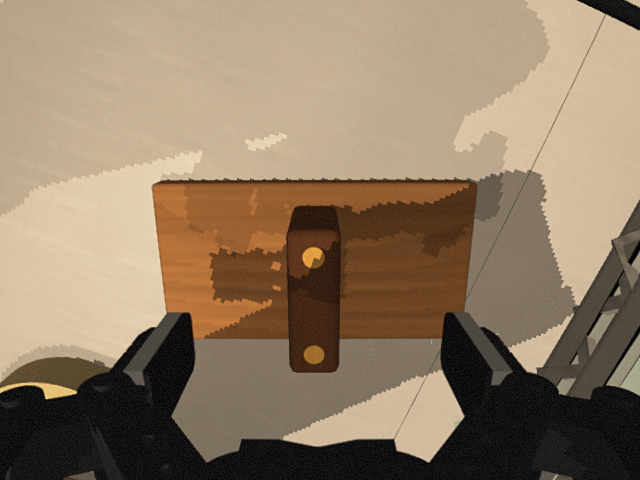

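Emit:
servo_tool(moves=[[0,0,0,0,1],[0,0,0,0,1],[0,0,0,0,1]])

```text
clock: 6.22
tool_pos: [0.548, -0.3282, 0.063]
ee_rot: [0.984, 0.176, 0.001, 0.001]
ft_force: [-0.4, -0.1, -0.0]
finger_gap: 0.0855
```

Emit:
servo_tool(moves=[[0,0,0,0,1],[0,0,0,0,1]])

```text
clock: 6.38
tool_pos: [0.5475, -0.3276, 0.062]
ee_rot: [0.984, 0.176, 0.001, 0.0]
ft_force: [0.4, 0.3, 0.0]
finger_gap: 0.0856
```

Emit:
servo_tool(moves=[[0,0,0,0,1],[0,0,0,0,1],[0,0,0,0,1]])

```text
clock: 6.63
tool_pos: [0.5471, -0.3275, 0.0613]
ee_rot: [0.984, 0.176, 0.0, -0.0]
ft_force: [-0.4, 0.0, 0.4]
finger_gap: 0.0853
```

Emit:
servo_tool(moves=[[0.001,-0.001,0.01,0,1],[0,0,0.012,0,1],[0,0,0.01,0,1],[0,0,0.007,0,1],[0,0,0.003,0,1],[0,0,0,0,1],[0,0,0,0,1],[0,0,0,0,1],[0,0,0,0,1],[0,0,0,0,1]])

```text
clock: 7.47
tool_pos: [0.548, -0.3265, 0.0198]
ee_rot: [0.984, 0.176, 0.0, 0.0]
ft_force: [-0.8, -0.2, 0.9]
finger_gap: 0.0856
```

Emit:
servo_tool(moves=[[0,0,0,0,0.4],[0,0,0,0,0.3],[0,0,0,0,0.2],[0,0,0,0,0.1],[0,0,0,0,0.0],[0,0,0,0,0],[0,0,0,0,0],[0,0,0,0,0],[0,0,0,0,0],[0,0,0,0,0]], force=80)

```text
clock: 8.3
tool_pos: [0.5478, -0.3263, 0.0195]
ee_rot: [0.984, 0.176, 0.0, -0.0]
ft_force: [-0.8, 0.6, 2.6]
finger_gap: 0.0195
```

Emit:
servo_tool(moves=[[0,0,-0.01,0,0],[0,0,-0.02,0,0],[0,0,-0.025,0,0],[0,0,-0.02,3.0,0],[0,0,-0.01,3.2,0],[0,0,0,3.2,0],[0,0,0,3.2,0],[0,0,0,3.1,0],[0,0,0,3.0,0],[0,0,0,0,0],[0,0,0,0,0]])

```text
clock: 9.22
tool_pos: [0.5472, -0.3259, 0.104]
ee_rot: [1.0, 0.015, -0.0, -0.0]
ft_force: [-1.3, 0.1, -3.8]
finger_gap: 0.0189
```

Emit:
servo_tool(moves=[[-0.002,-0.01,0,0,0],[-0.004,-0.025,0,0,0],[-0.004,-0.03,0,0,0],[-0.004,-0.03,0,0,0],[-0.004,-0.03,0,0,0],[-0.004,-0.03,0,0,0],[-0.004,-0.03,0,0,0],[-0.004,-0.03,0,0,0],[-0.004,-0.03,0,0,0],[-0.004,-0.03,0,0,0],[-0.0015,-0.02,0,0,0],[0,-0.01,0,0,0]])

```text
clock: 10.22
tool_pos: [0.4985, -0.0181, 0.1041]
ee_rot: [1.0, 0.017, -0.001, -0.001]
ft_force: [-0.5, 0.4, -3.0]
finger_gap: 0.0189
```

Emit:
servo_tool(moves=[[0,0,0,0,0],[0,0,0,0,0],[0,0,0,0,0],[0,0,0,0,0],[0,0,0,0,0],[0,0,0,0,0],[0,0,0,0,0]])

```text
clock: 10.8
tool_pos: [0.4997, -0.0233, 0.1043]
ee_rot: [1.0, 0.013, -0.0, 0.0]
ft_force: [0.4, -0.1, -3.2]
finger_gap: 0.0193
```

```bash
python3 snap.py w5; python3 -c "
from h import *
im,d=optics.get_image('side'); cv2.imwrite('pics/s5.png',im[150:450,150:550]); print(read_state()['tool_pos'])"
```

```text
[ 0.4997142  -0.02325166  0.10425936] [ 9.99913932e-01  1.31194292e-02 -1.49817375e-05  9.46211009e-05] [-0.643  0.354  0.728  2.038 -0.31   0.859 -1.285] [ 0.36 -0.07 -3.24] [-0.004 -0.011  0.029]
[ 0.49975393 -0.02283076  0.10427329]
```

View pics/w5.png

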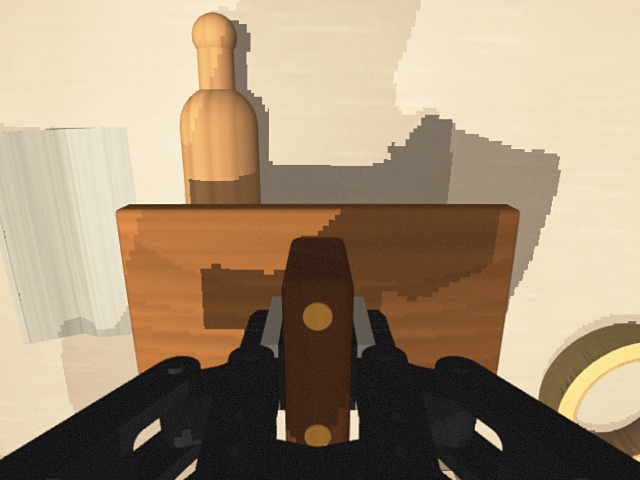

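View pics/s5.png

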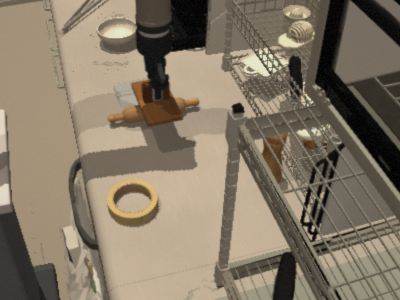

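The board is held level and parallel to the pin, which disappears under its front part at (220,200). I lower it and feel for contact. The no-load Fz with the board hanging is about -3.1 N.

Emit:
servo_tool(moves=[[0,0,0.008,0,0],[0,0,0.01,0,0],[0,0,0.01,0,0],[0,0,0.007,0,0],[0,0,0.004,0,0],[0,0,0.002,0,0],[0,0,0,0,0],[0,0,0,0,0],[0,0,0,0,0],[0,0,0,0,0],[0,0,0,0,0]])

```text
clock: 11.82
tool_pos: [0.5, -0.0224, 0.0636]
ee_rot: [1.0, 0.014, 0.0, -0.0]
ft_force: [-0.6, 0.8, -2.9]
finger_gap: 0.019
```

Emit:
servo_tool(moves=[[0,0,0.001,0,0],[0,0,0.001,0,0],[0,0,0,0,0],[0,0,0,0,0]])

```text
clock: 12.15
tool_pos: [0.4996, -0.0224, 0.0612]
ee_rot: [1.0, 0.014, -0.0, -0.0]
ft_force: [0.8, -0.4, -2.3]
finger_gap: 0.0188
```

Emit:
servo_tool(moves=[[0,0,0.001,0,0],[0,0,0,0,0],[0,0,0,0,0]])

```text
clock: 12.4
tool_pos: [0.4997, -0.0225, 0.0602]
ee_rot: [1.0, 0.014, -0.0, -0.0]
ft_force: [0.3, 0.6, -3.9]
finger_gap: 0.0191
```

Emit:
servo_tool(moves=[[0,0,0.001,0,0],[0,0,0,0,0],[0,0,0,0,0]])

```text
clock: 12.65
tool_pos: [0.4999, -0.0224, 0.0594]
ee_rot: [1.0, 0.014, 0.0, -0.0]
ft_force: [0.2, 0.6, -2.2]
finger_gap: 0.019
```

Emit:
servo_tool(moves=[[0,0,0.0005,0,0],[0,0,0,0,0],[0,0,0,0,0]])

```text
clock: 12.9
tool_pos: [0.4999, -0.0224, 0.0592]
ee_rot: [1.0, 0.014, 0.0, -0.0]
ft_force: [-1.6, 0.4, 3.6]
finger_gap: 0.0191
```

Contact came at TCP z ≈ 0.0594, which matches 40 mm + 19.5 mm. I'm pressing with about 6.5 N net. Now a gentle roll along the flat.

Emit:
servo_tool(moves=[[0,-0.0005,0,0,0],[0,-0.001,0,0,0],[0,-0.0015,0,0,0],[0,-0.002,0,0,0],[0,-0.002,0,0,0],[0,-0.002,0,0,0],[0,-0.002,0,0,0],[0,-0.0015,0,0,0],[0,-0.001,0,0,0],[0,-0.0005,0,0,0],[0,0,0,0,0],[0,0,0,0,0]])

```text
clock: 13.9
tool_pos: [0.4996, -0.0082, 0.0592]
ee_rot: [1.0, 0.014, 0.0, -0.0]
ft_force: [-1.8, -0.3, 5.3]
finger_gap: 0.0192
```

```bash
python3 snap.py w6
```

```text
[ 0.49957244 -0.00822139  0.05920269] [ 9.99905254e-01  1.37596302e-02  1.85117906e-04 -3.47767183e-04] [-0.621  0.426  0.675  2.071 -0.382  0.767 -1.253] [-1.83 -0.3   5.32] [0.375 0.422 0.022]
```

View pics/w6.png

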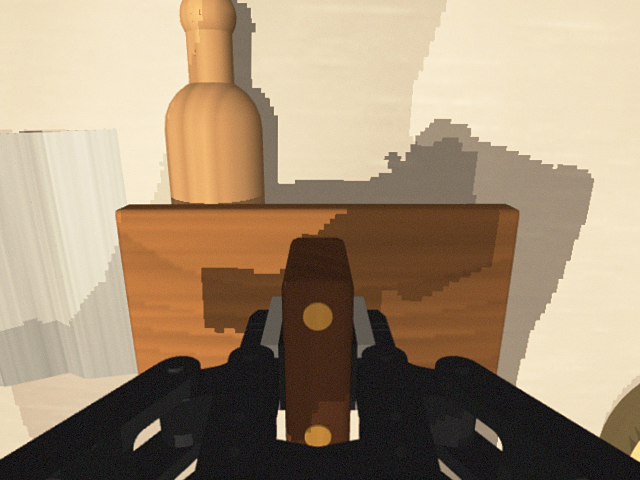

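Emit:
servo_tool(moves=[[0,-0.001,-0.0001,-0.1,0],[0,-0.002,0,-0.1,0],[0,-0.003,0,-0.1,0],[0,-0.003,0,-0.1,0],[0,-0.003,0,-0.1,0],[0,-0.003,0,-0.1,0],[0,-0.003,0,-0.1,0],[0,-0.003,0,-0.1,0],[0,-0.003,0,-0.1,0],[0,-0.003,0,-0.1,0],[0,-0.003,0,-0.1,0],[0,-0.003,0,-0.1,0]])

```text
clock: 14.95
tool_pos: [0.4993, 0.0248, 0.0593]
ee_rot: [1.0, 0.024, 0.001, 0.0]
ft_force: [1.4, -0.4, 6.1]
finger_gap: 0.0194
```

Emit:
servo_tool(moves=[[0,-0.003,0,-0.1,0],[0,-0.003,0,0,0],[0,-0.003,0,0,0],[0,-0.003,0,0,0],[0,-0.003,0,0,0],[0,-0.003,0,0,0],[0,-0.0025,0,0,0],[0,-0.002,0,0,0],[0,-0.002,0,0,0],[0,-0.0015,0,0,0],[0,-0.001,0,0,0],[0,0,0,0,0]])

```text
clock: 15.95
tool_pos: [0.4983, 0.052, 0.0594]
ee_rot: [1.0, 0.025, 0.002, -0.0]
ft_force: [4.2, 0.6, 5.3]
finger_gap: 0.0188
```

```bash
python3 snap.py w7
```

```text
[0.4982555  0.05198692 0.05935885] [ 9.99675291e-01  2.54328784e-02  1.57480155e-03 -3.26272250e-05] [-0.733  0.423  0.664  2.07  -0.374  0.763 -1.358] [4.2  0.65 5.32] [ 0.203 -1.135 -0.102]
```

View pics/w7.png

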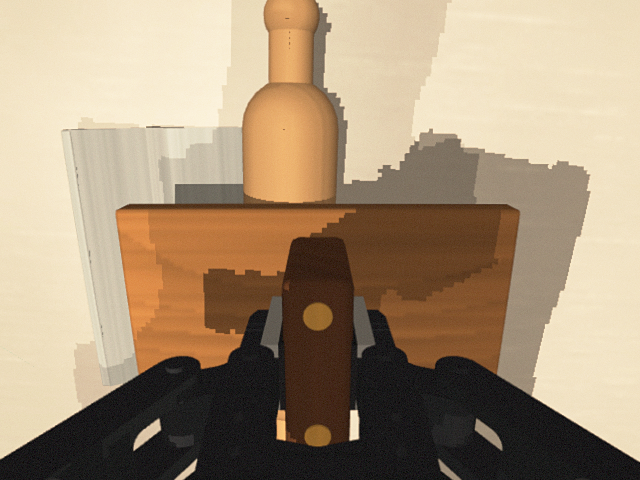

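```bash
cat > pinpos.py <<'E'
from h import *
import json,sys
n=sys.argv[1]
s={k:np.array(v) for k,v in json.load(open(f"pics/{n}.json")).items()}
d=np.load(f"pics/{n}.npy"); im=cv2.imread(f"pics/{n}.png"); hsv=cv2.cvtColor(im,cv2.COLOR_BGR2HSV)
# strip of pin body just beyond board edge: world points between board edge and body end
ys,xs=np.mgrid[60:200,100:560]; px=np.c_[xs.ravel(),ys.ravel()]; P=depthpts("wrist",px,d,s)
q=P[(P[:,2]>.024)&(P[:,2]<.075)&(P[:,0]>.53)&(P[:,0]<.6)]
print("n",len(q),"body/handle by x:")
from scipy.optimize import least_squares
for x0 in (.55,.56,.565,.57,.575,.58,.59):
    w=q[abs(q[:,0]-x0)<.004]
    if len(w)<20: continue
    f=lambda p:np.hypot(w[:,1]-p[0],w[:,2]-p[1])-p[2]
    r=least_squares(f,[np.median(w[:,1]),np.median(w[:,2])-.015,.018],bounds=([-1,-.1,.007],[1,.1,.021])); print(x0,len(w),(r.x*1000).round(1), "maxz",(np.percentile(w[:,2],98)*1000).round(1))
E
for i in w5 w6 w7; do python3 pinpos.py $i; done
```

```text
n 8368 body/handle by x:
0.55 1191 [29.  18.4 19.7] maxz 38.9
0.56 1241 [29.4 18.2 19.8] maxz 38.9
0.565 1259 [29.6 18.2 19.7] maxz 38.7
0.57 1227 [29.6 18.4 18.9] maxz 38.4
0.575 1094 [29.7 18.2 17.3] maxz 37.3
0.58 764 [29.5 16.3 15.5] maxz 34.7
0.59 479 [30.1 17.4  9.7] maxz 28.1
n 10790 body/handle by x:
0.55 1879 [36.2 18.2 19.9] maxz 38.9
0.56 1969 [36.6 18.  20. ] maxz 38.9
0.565 2020 [36.8 18.1 19.9] maxz 38.7
0.57 1956 [36.8 18.1 19.1] maxz 38.3
0.575 1715 [36.8 18.2 17.3] maxz 37.1
0.58 1199 [36.8 16.  15.8] maxz 34.8
0.59 504 [37.2 17.8  9.3] maxz 28.1
n 10997 body/handle by x:
0.55 1911 [66.3 18.3 19.9] maxz 38.9
0.56 2013 [66.6 18.1 20.1] maxz 38.9
0.565 2045 [66.7 18.2 19.9] maxz 38.8
0.57 1981 [66.7 18.3 19. ] maxz 38.4
0.575 1693 [66.7 18.  17.1] maxz 37.1
0.58 1132 [66.6 14.1 16.7] maxz 34.3
0.59 438 [67.4 17.6  9.6] maxz 28.2
```

Emit:
servo_tool(moves=[[0.0003,-0.001,0,0,0],[0.0003,-0.0015,0,0,0],[0.0001,-0.002,0,0,0],[0,-0.002,0,0,0],[0,-0.002,0,0,0],[0,-0.002,0,0,0],[0,-0.002,0,0,0],[0,-0.0015,0,0,0],[0,-0.001,0,0,0],[0,0,0,0,0]])

```text
clock: 16.83
tool_pos: [0.4979, 0.067, 0.0593]
ee_rot: [1.0, 0.025, 0.001, -0.0]
ft_force: [5.8, 0.0, 5.0]
finger_gap: 0.0194
```

Emit:
servo_tool(moves=[[0.0003,0,0,0,0],[0.0003,0,0,0,0],[0.0002,0,0,0,0],[0,0,0,0,0],[0,0,0,0,0]])

```text
clock: 17.25
tool_pos: [0.498, 0.0667, 0.0593]
ee_rot: [1.0, 0.025, 0.0, -0.0]
ft_force: [3.3, 0.5, 6.4]
finger_gap: 0.0191
```

```bash
python3 snap.py w8; python3 pinpos.py w8
```

```text
[0.49799976 0.06673374 0.05929525] [ 9.99680311e-01  2.52787759e-02  4.97726528e-04 -1.07769777e-04] [-0.759  0.426  0.661  2.065 -0.375  0.767 -1.387] [3.32 0.5  6.42] [ 0.122 -0.69  -0.091]
n 10905 body/handle by x:
0.55 1903 [73.7 18.1 20. ] maxz 38.8
0.56 2007 [74.  18.1 20. ] maxz 38.9
0.565 2026 [74.  18.1 19.8] maxz 38.7
0.57 1961 [74.1 18.1 19. ] maxz 38.2
0.575 1672 [74.  17.8 17.1] maxz 36.8
0.58 1086 [73.9 13.6 16.9] maxz 34.0
0.59 441 [74.7 17.7  9.4] maxz 28.2
```

Emit:
servo_tool(moves=[[0.0003,-0.001,0,0,0],[0.0003,-0.002,0,0,0],[0.0003,-0.0025,0,0,0],[0.0002,-0.0025,0,0,0],[0.0001,-0.0025,0,0,0],[0.0001,-0.0025,0,0,0],[0.0001,-0.0025,0,0,0],[0,-0.002,0,0,0],[0,-0.0015,0,0,0],[0,-0.001,0,0,0],[0,0,0,0,0]])

```text
clock: 18.22
tool_pos: [0.4977, 0.0863, 0.0593]
ee_rot: [1.0, 0.025, -0.0, 0.0]
ft_force: [1.8, -0.3, 10.0]
finger_gap: 0.019
```

Emit:
servo_tool(moves=[[0,0,-0.0002,0,0],[0,0,-0.0001,0,0],[0,0,0,0,0]])

```text
clock: 18.47
tool_pos: [0.4976, 0.0862, 0.0594]
ee_rot: [1.0, 0.025, -0.0, 0.0]
ft_force: [2.7, -1.1, 8.0]
finger_gap: 0.0191
```

Emit:
servo_tool(moves=[[0,-0.0005,0,0,0],[0,-0.001,0,0,0],[0,-0.0005,0,0,0],[0,0,0,0,0]])

```text
clock: 18.8
tool_pos: [0.4977, 0.088, 0.0595]
ee_rot: [1.0, 0.025, -0.0, 0.0]
ft_force: [2.7, -1.4, 7.4]
finger_gap: 0.0191
```

```bash
python3 snap.py w9; python3 pinpos.py w9
```

```text
[0.4977196  0.08799739 0.05947426] [ 9.99676635e-01  2.54241306e-02 -1.47616627e-04  4.65339776e-04] [-0.797  0.431  0.658  2.057 -0.374  0.772 -1.43 ] [ 2.71 -1.36  7.42] [-0.293 -0.409 -0.052]
n 10770 body/handle by x:
0.55 1908 [84.3 18.2 20. ] maxz 39.0
0.56 1985 [84.6 18.1 19.9] maxz 38.8
0.565 2021 [84.7 18.  19.8] maxz 38.6
0.57 1935 [84.7 18.1 18.9] maxz 38.2
0.575 1625 [84.7 17.9 16.8] maxz 36.8
0.58 1053 [84.5 13.2 17.1] maxz 34.0
0.59 457 [85.3 17.3  9.6] maxz 27.9
```

Emit:
servo_tool(moves=[[0,-0.0005,-0.0001,0,0],[0,-0.001,-0.0001,0,0],[0,-0.001,-0.0001,0,0],[0,-0.001,-0.0001,0,0],[0,-0.0005,-0.0001,0,0],[0,0,0,0,0]])

```text
clock: 19.35
tool_pos: [0.4976, 0.0919, 0.0599]
ee_rot: [1.0, 0.026, -0.0, 0.001]
ft_force: [3.7, -1.0, 7.0]
finger_gap: 0.019
```

Emit:
servo_tool(moves=[[0,-0.0005,-0.0001,0,0],[0,-0.001,-0.0001,0,0],[0,-0.0015,-0.0002,0,0],[0,-0.0015,-0.0002,0,0],[0,-0.0015,-0.0001,0,0],[0,-0.001,-0.0001,0,0],[0,-0.001,-0.0001,0,0],[0,0,0,0,0]])

```text
clock: 20.02
tool_pos: [0.4973, 0.1001, 0.0607]
ee_rot: [1.0, 0.026, 0.0, 0.001]
ft_force: [4.1, -0.9, 5.2]
finger_gap: 0.0189
```

```bash
python3 snap.py w10; python3 pinpos.py w10
```

```text
[0.49729339 0.10007513 0.0607166 ] [9.99669500e-01 2.57001047e-02 1.25526836e-04 6.16402483e-04] [-0.82   0.431  0.658  2.053 -0.372  0.775 -1.455] [ 4.09 -0.88  5.2 ] [-0.352 -0.578  0.087]
n 10967 body/handle by x:
0.55 1926 [90.5 19.3 20. ] maxz 40.1
0.56 2001 [90.7 19.4 19.9] maxz 40.1
0.565 2021 [90.9 19.6 19.5] maxz 39.9
0.57 1946 [90.9 19.6 18.6] maxz 39.3
0.575 1624 [91.1 19.4 16.4] maxz 37.8
0.58 1077 [90.9 17.1 14.2] maxz 34.8
0.59 504 [91.6 19.1  9. ] maxz 28.9
```

Emit:
servo_tool(moves=[[0.0001,-0.001,-0.0001,0,0],[0.0001,-0.0015,-0.0001,0,0],[0.0001,-0.0015,-0.0002,0,0],[0.0001,-0.0015,-0.0002,0,0],[0.0001,-0.0015,-0.0002,0,0],[0.0001,-0.0015,-0.0001,0,0],[0.0001,-0.0015,-0.0002,0,0],[0,-0.001,-0.0001,0,0],[0,-0.001,-0.0001,0,0],[0,0,0,0,0]])

```text
clock: 20.9
tool_pos: [0.497, 0.1119, 0.0619]
ee_rot: [1.0, 0.026, -0.0, 0.001]
ft_force: [2.5, -1.5, 6.7]
finger_gap: 0.0192
```

Emit:
servo_tool(moves=[[0.0001,-0.001,-0.0001,0,0],[0.0001,-0.0015,-0.0002,0,0],[0.0001,-0.0015,-0.0001,0,0],[0.0001,-0.0015,-0.0002,0,0],[0.0001,-0.0015,-0.0002,0,0],[0.0001,-0.0015,-0.0001,0,0],[0.0001,-0.0015,-0.0002,0,0],[0,-0.001,-0.0001,0,0],[0,-0.001,-0.0001,0,0],[0,0,0,0,0]])

```text
clock: 21.73
tool_pos: [0.4967, 0.1239, 0.0631]
ee_rot: [1.0, 0.026, -0.001, 0.001]
ft_force: [2.7, -1.1, 6.5]
finger_gap: 0.0187
```

```bash
python3 snap.py w11; python3 pinpos.py w11
```

```text
[0.49666238 0.1238644  0.06306723] [ 9.99661845e-01  2.59778278e-02 -7.58355045e-04  8.79375223e-04] [-0.861  0.435  0.656  2.039 -0.37   0.786 -1.502] [ 2.68 -1.09  6.47] [-0.423 -0.378  0.157]
n 11188 body/handle by x:
0.55 1933 [102.5  22.2  19.6] maxz 42.5
0.56 2026 [102.8  22.   19.7] maxz 42.4
0.565 2048 [102.9  22.   19.5] maxz 42.3
0.57 1967 [102.9  22.   18.5] maxz 41.7
0.575 1630 [102.9  21.8  16.3] maxz 40.1
0.58 1119 [102.9  22.5  11.4] maxz 36.9
0.59 570 [103.7  21.5   9.1] maxz 31.4
```

View pics/w11.png

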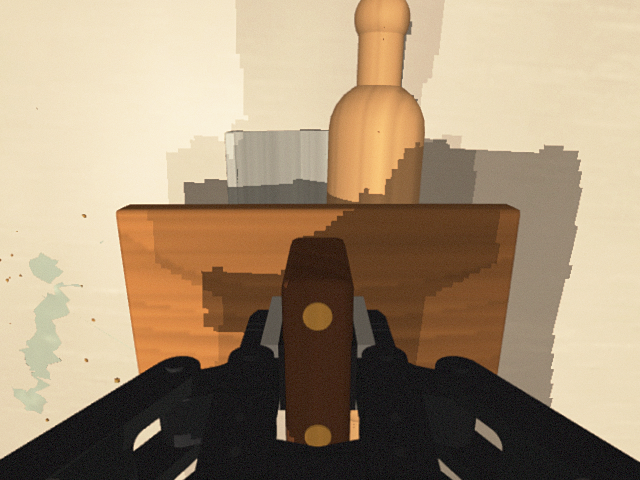

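Emit:
servo_tool(moves=[[0.0001,-0.001,-0.0001,0,0],[0.0001,-0.0015,-0.0002,0,0],[0.0001,-0.0015,-0.0001,0,0],[0.0001,-0.0015,-0.0002,0,0],[0.0001,-0.0015,-0.0002,0,0],[0.0001,-0.0015,-0.0001,0,0],[0,-0.0015,-0.0002,0,0],[0,-0.001,-0.0001,0,0],[0,-0.001,-0.0001,0,0],[0,0,0,0,0]])

```text
clock: 22.62
tool_pos: [0.4963, 0.1357, 0.0642]
ee_rot: [1.0, 0.026, -0.001, 0.001]
ft_force: [0.9, -0.6, 5.9]
finger_gap: 0.019
```

Emit:
servo_tool(moves=[[0,-0.001,-0.0001,0,0],[0,-0.0015,-0.0002,0,0],[0,-0.0015,-0.0001,0,0],[0,-0.0015,-0.0002,0,0],[0,-0.0015,-0.0002,0,0],[0,-0.001,-0.0001,0,0],[0,0,0,0,0]])

```text
clock: 23.2
tool_pos: [0.496, 0.1441, 0.0651]
ee_rot: [1.0, 0.026, -0.001, 0.001]
ft_force: [1.4, -0.6, 4.5]
finger_gap: 0.0192
```

```bash
python3 snap.py w12; python3 pinpos.py w12
```

```text
[0.4960108  0.1440873  0.06508053] [ 9.99664632e-01  2.58670588e-02 -9.76132396e-04  7.52937180e-04] [-0.895  0.439  0.654  2.027 -0.37   0.795 -1.542] [ 1.36 -0.6   4.53] [-0.457 -0.306  0.181]
n 11335 body/handle by x:
0.55 1956 [112.5  24.   19.8] maxz 44.5
0.56 2049 [112.8  23.9  19.8] maxz 44.4
0.565 2072 [112.9  23.9  19.5] maxz 44.2
0.57 1971 [113.   23.9  18.5] maxz 43.7
0.575 1633 [112.9  23.8  16.1] maxz 42.0
0.58 1136 [113.1  24.3  11.4] maxz 38.9
0.59 572 [113.7  23.8   8.9] maxz 33.7
```

Emit:
servo_tool(moves=[[0,-0.001,-0.0001,0,0],[0,-0.0015,-0.0001,0,0],[0,-0.0015,-0.0001,0,0],[0,-0.0015,-0.0001,0,0],[0,-0.001,-0.0001,0,0],[0,0,0,0,0]])

```text
clock: 23.75
tool_pos: [0.4957, 0.1512, 0.0657]
ee_rot: [1.0, 0.026, -0.001, 0.0]
ft_force: [1.6, -1.2, 5.4]
finger_gap: 0.0189
```

Emit:
servo_tool(moves=[[0,-0.001,-0.0001,0,0],[0,-0.0015,-0.0001,0,0],[0,-0.0015,-0.0001,0,0],[0,-0.001,0,0,0],[0,0,0,0,0]])

```text
clock: 24.17
tool_pos: [0.4955, 0.1566, 0.0658]
ee_rot: [1.0, 0.025, -0.001, -0.0]
ft_force: [-0.3, -0.8, 3.7]
finger_gap: 0.0189
```

```bash
python3 snap.py w13; python3 pinpos.py w13
```

```text
[0.49548636 0.1565955  0.06582497] [ 9.99676259e-01  2.54290305e-02 -8.57493832e-04 -8.47505510e-05] [-0.914  0.442  0.652  2.02  -0.372  0.799 -1.564] [-0.35 -0.82  3.71] [-0.228 -0.075  0.085]
n 11395 body/handle by x:
0.55 1965 [118.7  24.8  19.8] maxz 45.4
0.56 2063 [119.1  24.8  19.8] maxz 45.3
0.565 2074 [119.3  25.   19.4] maxz 45.2
0.57 1959 [119.3  24.9  18.3] maxz 44.6
0.575 1614 [119.2  24.7  15.9] maxz 42.9
0.58 1111 [119.3  25.1  11.2] maxz 39.6
0.59 546 [120.1  24.9   8.7] maxz 34.5
```

Emit:
servo_tool(moves=[[0,-0.001,0,0,0],[0,-0.0015,0,0,0],[0,-0.0015,0,0,0],[0,-0.0015,0,0,0],[0,-0.0015,0,0,0],[0,-0.001,0,0,0],[0,0,0,0,0]])

```text
clock: 24.8
tool_pos: [0.4953, 0.1645, 0.0659]
ee_rot: [1.0, 0.025, -0.001, -0.0]
ft_force: [-1.2, 0.8, -1.2]
finger_gap: 0.0193
```

```bash
python3 snap.py w14; python3 pinpos.py w14
```

```text
[0.4952951  0.1645164  0.06585732] [ 9.99678843e-01  2.53338437e-02 -6.32256051e-04 -8.53212181e-05] [-0.926  0.445  0.65   2.015 -0.373  0.801 -1.578] [-1.2   0.79 -1.22] [-0.04   0.161  0.   ]
n 11393 body/handle by x:
0.55 1969 [122.8  24.9  19.8] maxz 45.3
0.56 2048 [123.2  24.9  19.7] maxz 45.3
0.565 2067 [123.3  24.8  19.5] maxz 45.1
0.57 1964 [123.4  24.7  18.4] maxz 44.5
0.575 1607 [123.3  24.6  15.9] maxz 42.7
0.58 1095 [123.3  25.2  11.1] maxz 39.3
0.59 557 [124.1  24.9   8.8] maxz 34.6
```

Emit:
servo_tool(moves=[[0,-0.0005,0.0002,0,0],[0,-0.001,0.0001,0,0],[0,-0.0015,0.0002,0,0],[0,-0.001,0.0001,0,0],[0,0,0,0,0]])

```text
clock: 25.27
tool_pos: [0.4953, 0.1686, 0.0656]
ee_rot: [1.0, 0.025, -0.001, -0.0]
ft_force: [-4.2, 0.1, 4.3]
finger_gap: 0.0193
```

```bash
python3 snap.py w15; python3 pinpos.py w15|head -3
```

```text
[0.49525989 0.16862552 0.06561116] [ 9.99679558e-01  2.53061572e-02 -5.50627873e-04 -2.78021616e-04] [-0.931  0.447  0.649  2.012 -0.374  0.801 -1.585] [-4.24  0.14  4.25] [-0.131  0.669 -0.138]
n 11364 body/handle by x:
0.55 1949 [124.8  24.8  19.7] maxz 45.3
0.56 2047 [125.2  24.8  19.7] maxz 45.2
```

Emit:
servo_tool(moves=[[-0.0002,-0.001,0.0001,0,0],[-0.0002,-0.0015,0.0001,0,0],[-0.0002,-0.0015,0.0002,0,0],[0,-0.001,0.0002,0,0],[0,0,0,0,0]])

```text
clock: 25.73
tool_pos: [0.495, 0.1738, 0.0651]
ee_rot: [1.0, 0.025, 0.0, -0.0]
ft_force: [-3.5, 0.4, 3.1]
finger_gap: 0.0191
```

```bash
python3 snap.py w16; python3 pinpos.py w16|head -3
```

```text
[0.4949689  0.17375278 0.06506325] [ 9.99675749e-01  2.54615075e-02  9.13557111e-05 -3.16501404e-04] [-0.939  0.45   0.647  2.01  -0.375  0.799 -1.593] [-3.51  0.39  3.11] [-0.029  0.575 -0.126]
n 11387 body/handle by x:
0.55 1959 [127.4  24.4  19.6] maxz 44.7
0.56 2066 [127.8  24.1  19.9] maxz 44.6
```

Emit:
servo_tool(moves=[[-0.0002,-0.001,0.0001,0,0],[-0.0002,-0.0015,0.0002,0,0],[-0.0002,-0.0015,0.0002,0,0],[0,-0.001,0.0002,0,0],[0,0,0,0,0]])

```text
clock: 26.2
tool_pos: [0.4945, 0.1786, 0.0643]
ee_rot: [1.0, 0.026, 0.001, -0.0]
ft_force: [-0.4, 2.3, 1.7]
finger_gap: 0.0195
```

```bash
python3 snap.py w17; python3 pinpos.py w17|head -3
```

```text
[0.49453379 0.17863844 0.06431115] [ 9.99674283e-01  2.55137075e-02  5.80514284e-04 -2.02087269e-04] [-0.946  0.452  0.646  2.009 -0.376  0.798 -1.602] [-0.42  2.31  1.68] [ 0.111  0.115 -0.02 ]
n 11405 body/handle by x:
0.55 1959 [129.9  23.6  19.7] maxz 44.1
0.56 2083 [130.2  23.2  20.1] maxz 44.0
```

Emit:
servo_tool(moves=[[0,-0.001,0.0002,0,0],[0,-0.0015,0.0003,0,0],[0,-0.0015,0.0003,0,0],[0,-0.001,0.0002,0,0],[0,0,0,0,0]])

```text
clock: 26.67
tool_pos: [0.4943, 0.1836, 0.0634]
ee_rot: [1.0, 0.025, 0.001, -0.0]
ft_force: [1.0, 2.2, -0.2]
finger_gap: 0.019
```

```bash
python3 snap.py w18; python3 pinpos.py w18|head -3
```

```text
[0.49426902 0.18355047 0.06336715] [ 9.99675212e-01  2.54781826e-02  5.42305815e-04 -1.96036713e-04] [-0.953  0.456  0.644  2.006 -0.378  0.798 -1.609] [ 1.04  2.15 -0.16] [ 0.137 -0.171  0.118]
n 11394 body/handle by x:
0.55 1957 [132.3  22.6  19.8] maxz 43.2
0.56 2077 [132.5  22.3  20.2] maxz 43.1
```

Emit:
servo_tool(moves=[[0,-0.001,0.0003,0,0],[0,-0.0015,0.0003,0,0],[0,-0.0015,0.0004,0,0],[0,-0.001,0.0003,0,0],[0,0,0,0,0]])

```text
clock: 27.13
tool_pos: [0.4944, 0.1875, 0.0626]
ee_rot: [1.0, 0.025, 0.001, 0.0]
ft_force: [0.1, 0.1, 4.8]
finger_gap: 0.019
```

```bash
python3 snap.py w19; python3 pinpos.py w19|head -3
```

```text
[0.49441945 0.18754922 0.06257099] [9.99678861e-01 2.53300925e-02 6.66923200e-04 3.41726670e-04] [-0.958  0.46   0.642  2.003 -0.379  0.798 -1.616] [0.12 0.09 4.79] [-0.53  -0.166  0.11 ]
n 11360 body/handle by x:
0.55 1957 [134.1  21.5  20. ] maxz 42.3
0.56 2052 [134.3  21.4  20.1] maxz 42.3
```

```bash
python3 pinpos.py w19;  python3 pinpos.py w14 | sed -n 3,4p
python3 - <<'E'
from h import *
import json
for n in ("w2","w14","w19"):
    s={k:np.array(v) for k,v in json.load(open(f"pics/{n}.json")).items()}
    d=np.load(f"pics/{n}.npy")
    ys,xs=np.mgrid[0:200,100:560]; P=depthpts("wrist",np.c_[xs.ravel(),ys.ravel()],d,s)
    zt=.015+ (0.003 if n!="w2" else 0); q=P[(P[:,2]>zt)&(P[:,2]<.075)&(P[:,0]>.545)&(P[:,0]<.63)]
    out=[]
    for x0 in np.arange(.55,.62,.005):
        w=q[abs(q[:,0]-x0)<.0025]
        if len(w)>20:
            a,b=np.percentile(w[:,1],[1,99]); out.append((x0,(a+b)/2*1000,(b-a)*1000))
    out=np.array(out); print(n,out.round(1).tolist(),np.polyfit(out[:,0]*1000,out[:,1],1))
E
```

```text
n 11360 body/handle by x:
0.55 1957 [134.1  21.5  20. ] maxz 42.3
0.56 2052 [134.3  21.4  20.1] maxz 42.3
0.565 2043 [134.4  21.5  19.7] maxz 42.1
0.57 1909 [134.5  21.7  18.2] maxz 41.4
0.575 1507 [134.5  21.8  15.4] maxz 39.6
0.58 1209 [172.7  30.8  21. ] maxz 35.8
0.59 523 [135.5  21.6   8.9] maxz 31.4
0.56 2050 [123.2  24.9  19.7] maxz 45.3
0.565 2068 [123.3  24.8  19.5] maxz 45.1
w2 [[0.6, 29.8, 37.8], [0.6, 30.2, 37.3], [0.6, 30.4, 37.2], [0.6, 29.9, 38.4], [0.6, 30.4, 36.6], [0.6, 30.5, 33.3], [0.6, 30.5, 26.5], [0.6, 30.6, 18.1], [0.6, 30.6, 17.7], [0.6, 30.7, 17.1], [0.6, 31.0, 16.9], [0.6, 30.9, 20.5], [0.6, 31.2, 20.6], [0.6, 31.0, 18.2]] [1.84160459e-02 1.98266488e+01]
w14 [[0.6, 124.1, 36.9], [0.6, 124.4, 36.7], [0.6, 124.4, 36.9], [0.6, 124.6, 36.2], [0.6, 124.7, 34.8], [0.6, 124.6, 30.3], [0.6, 124.5, 22.4], [0.6, 124.5, 16.8], [0.6, 124.6, 16.9], [0.6, 124.7, 16.9], [0.6, 125.3, 18.8], [0.6, 125.4, 20.5], [0.6, 125.3, 19.7]] [1.75769455e-02 1.14496776e+02]
w19 [[0.6, 135.8, 36.5], [0.6, 135.9, 36.9], [0.6, 136.3, 36.3], [0.6, 136.3, 36.0], [0.6, 136.1, 34.1], [0.6, 136.0, 29.8], [0.6, 200.6, 149.4], [0.6, 200.5, 145.2], [0.6, 199.7, 143.8], [0.6, 199.5, 142.9], [0.6, 199.1, 142.5], [0.6, 197.9, 142.0], [0.6, 137.0, 19.2]] [   1.04374525 -439.93105057]
```

View pics/w19.png

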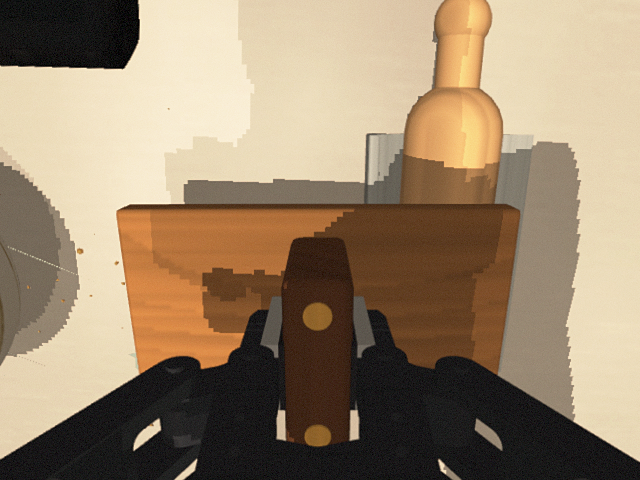

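The pin has dropped 3.4 mm and sits at the groove line, with about 1° of yaw mismatch possible. I add a small twist under light pressure to line it up, then lift straight off.

Emit:
servo_tool(moves=[[-0.0002,0,0,-0.2,0],[-0.0002,0,0,-0.3,0],[-0.0002,-0.0003,0,-0.3,0],[-0.0002,-0.0003,0,-0.3,0],[-0.0002,0,0,-0.2,0],[0,0,0,0,0],[0,0,0,0,0]])

```text
clock: 27.77
tool_pos: [0.4931, 0.1879, 0.0624]
ee_rot: [0.999, 0.036, 0.0, 0.0]
ft_force: [1.6, -0.8, 5.9]
finger_gap: 0.0192
```

```bash
python3 snap.py w20; python3 pinpos.py w20
```

```text
[0.49306765 0.1878778  0.06236696] [9.99338436e-01 3.63655473e-02 4.08533053e-04 2.66371848e-04] [-0.956  0.457  0.637  2.005 -0.375  0.796 -1.599] [ 1.64 -0.77  5.91] [-0.888 -0.188  0.073]
n 11153 body/handle by x:
0.55 1959 [134.7  21.1  20.1] maxz 41.9
0.56 2040 [135.   21.2  20. ] maxz 42.2
0.565 2033 [135.2  21.4  19.5] maxz 41.9
0.57 1879 [135.2  21.4  18.2] maxz 41.1
0.575 1488 [135.3  21.6  15.3] maxz 39.3
0.58 1017 [158.4  37.3  21. ] maxz 35.7
0.59 497 [136.3  21.    9.1] maxz 31.1
```

Emit:
servo_tool(moves=[[0,0,-0.0002,0,0],[0,0,-0.0003,0,0],[0,0,-0.0004,0,0],[0,0,-0.001,0,0],[0,0,-0.002,0,0],[0,0,-0.005,0,0],[0,0,-0.01,0,0],[0,0,-0.015,0,0],[0,0,-0.015,0,0],[0,0,-0.01,0,0],[0,0,0,0,0],[0,0,0,0,0]])

```text
clock: 28.82
tool_pos: [0.4926, 0.1889, 0.1215]
ee_rot: [0.999, 0.037, 0.0, -0.001]
ft_force: [-0.4, 0.7, -3.7]
finger_gap: 0.0192
```

```bash
python3 snap.py w21; python3 pinpos.py w21; python3 -c "
from h import *
im,d=optics.get_image('top'); np.save('pics/t21.npy',d); cv2.imwrite('pics/t21.png',cv2.resize(im[170:330,160:460],None,fx=2.6,fy=2.6))
im,d=optics.get_image('side'); cv2.imwrite('pics/s21.png',cv2.resize(im[150:350,180:430],None,fx=3,fy=3))"
```

```text
[0.49263255 0.18889788 0.12145436] [ 9.99330465e-01  3.65802189e-02  4.05825487e-04 -5.87189222e-04] [-1.012  0.369  0.694  1.962 -0.297  0.911 -1.665] [-0.38  0.67 -3.69] [-0.014  0.004 -0.035]
n 8526 body/handle by x:
0.55 1099 [134.6  21.5  19.8] maxz 41.9
0.56 1150 [135.   21.   20.3] maxz 42.1
0.565 1135 [135.2  21.2  19.7] maxz 41.8
0.57 1052 [135.2  21.4  18.3] maxz 41.2
0.575 850 [135.2  21.5  15.4] maxz 39.0
0.58 1168 [213.5  31.5  21. ] maxz 36.0
0.59 555 [164.6  29.7  21. ] maxz 34.8
```

View pics/t21.png

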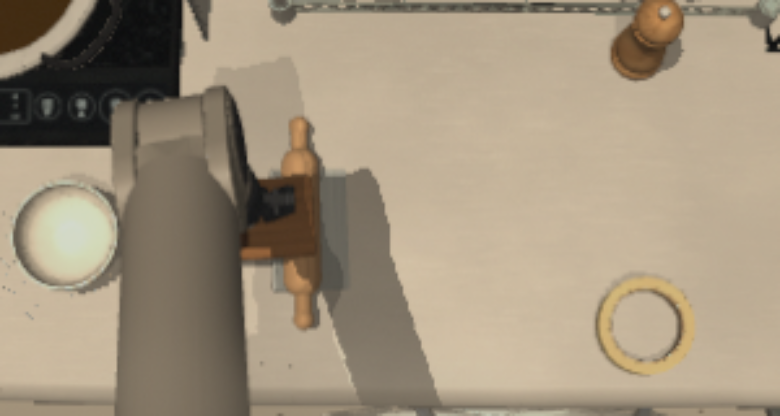

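View pics/s21.png

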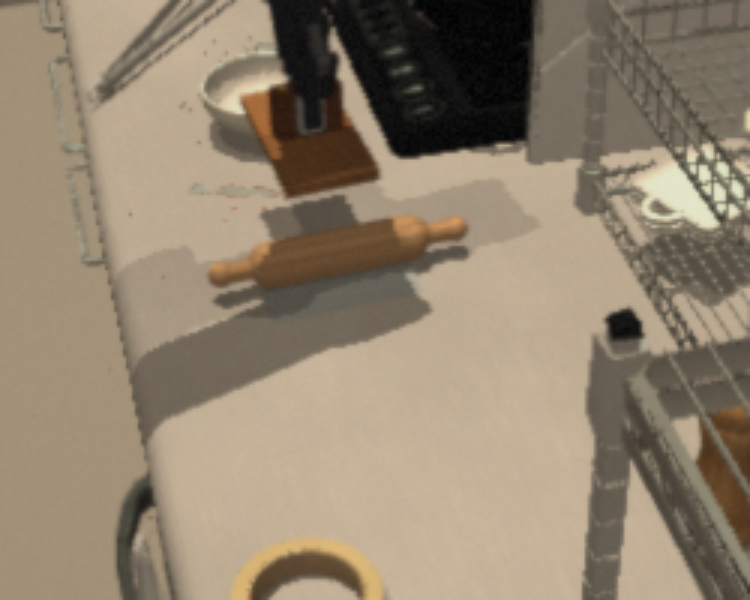

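The pin stays seated, resting on the groove at the centre of the side view with its height unchanged after lift-off. Next I carry the board back to bare worktop around (0.51, -0.09).

Emit:
servo_tool(moves=[[0,0.01,0,0,0],[0,0.02,0,0,0],[0,0.03,0,0,0],[0,0.035,0,0,0],[0,0.035,0,0,0],[0,0.035,0,0,0],[0,0.035,0,0,0],[0,0.03,0,0,0],[0,0.025,0,0,0],[0,0.015,0,0,0],[0,0.01,0,0,0],[0,0,0,0,0]])

```text
clock: 29.97
tool_pos: [0.5123, -0.094, 0.1207]
ee_rot: [0.999, 0.034, -0.0, 0.001]
ft_force: [-0.0, -0.7, -3.3]
finger_gap: 0.019
```

Emit:
servo_tool(moves=[[0,0,0.01,0,0],[0,0,0.02,0,0],[0,0,0.02,0,0],[0,0,0.02,0,0],[0,0,0.012,0,0],[0,0,0.008,0,0],[0,0,0.004,0,0],[0,0,0.002,0,0],[0,0,0.001,0,0],[0,0,0,0,0],[0,0,0,0,0],[0,0,0,0,0]])

```text
clock: 30.97
tool_pos: [0.5135, -0.0908, 0.0245]
ee_rot: [0.999, 0.036, 0.001, -0.0]
ft_force: [0.6, 0.3, -2.5]
finger_gap: 0.0194
```

Emit:
servo_tool(moves=[[0,0,0.001,0,0],[0,0,0.001,0,0],[0,0,0,0,0],[0,0,0,0,0],[0,0,0,0,0]])

```text
clock: 31.38
tool_pos: [0.5129, -0.0907, 0.0219]
ee_rot: [0.999, 0.036, 0.0, -0.0]
ft_force: [0.7, -0.2, -3.5]
finger_gap: 0.0192
```

Emit:
servo_tool(moves=[[0,0,0.001,0,0],[0,0,0.0005,0,0],[0,0,0,0,0],[0,0,0,0,0]])

```text
clock: 31.72
tool_pos: [0.5129, -0.0907, 0.0203]
ee_rot: [0.999, 0.036, -0.0, -0.0]
ft_force: [0.1, 0.1, -2.8]
finger_gap: 0.0196
```

Emit:
servo_tool(moves=[[0,0,0.0005,0,0],[0,0,0,0,0],[0,0,0,0,0]])

```text
clock: 31.97
tool_pos: [0.513, -0.0907, 0.0199]
ee_rot: [0.999, 0.036, 0.0, -0.0]
ft_force: [0.1, -0.3, -2.2]
finger_gap: 0.0194
```

Emit:
servo_tool(moves=[[0,0,0.0005,0,0],[0,0,0,0,0],[0,0,0,0,0]])

```text
clock: 32.22
tool_pos: [0.513, -0.0908, 0.0194]
ee_rot: [0.999, 0.036, 0.0, -0.0]
ft_force: [0.5, 0.3, -2.8]
finger_gap: 0.0191
```

Emit:
servo_tool(moves=[[0,0,0.0004,0,0],[0,0,0,0,0],[0,0,0,0,0]])

```text
clock: 32.47
tool_pos: [0.5131, -0.0907, 0.0194]
ee_rot: [0.999, 0.036, 0.0, -0.0]
ft_force: [-2.3, 0.4, 3.9]
finger_gap: 0.0192
```

Emit:
servo_tool(moves=[[0,0,0.0003,0,0],[0,0,0,0,0],[0,0,0,0,0]])

```text
clock: 32.72
tool_pos: [0.5131, -0.0907, 0.0194]
ee_rot: [0.999, 0.036, 0.0, -0.0]
ft_force: [-2.9, 1.5, 7.0]
finger_gap: 0.0194
```

Emit:
servo_tool(moves=[[0,0,-0.0004,0,0],[0,0,0,0,0],[0,0,0,0,0.3],[0,0,0,0,0.5],[0,0,0,0,0.7],[0,0,0,0,0.8],[0,0,0,0,1],[0,0,0,0,1],[0,0,0,0,1],[0,0,0,0,1]])

```text
clock: 33.55
tool_pos: [0.513, -0.0907, 0.0191]
ee_rot: [0.999, 0.036, 0.0, -0.0]
ft_force: [0.1, -0.6, 0.5]
finger_gap: 0.0853
```

Emit:
servo_tool(moves=[[0,0,-0.005,0,1],[0,0,-0.015,0,1],[0,0,-0.03,0,1],[0,0,-0.035,0,1],[0,0,-0.035,0,1],[0,0,-0.035,0,1],[0,0,-0.03,0,1],[0,0,-0.015,0,1],[0,0,0,0,1],[0,0,0,0,1],[0,0,0,0,1],[0,0,0,0,1]])

```text
clock: 34.55
tool_pos: [0.5119, -0.0905, 0.2177]
ee_rot: [0.999, 0.036, -0.001, -0.0]
ft_force: [-0.5, -0.3, -0.0]
finger_gap: 0.0854
```

```bash
python3 snap.py w22; python3 -c "
from h import *
im,d=optics.get_image('top'); np.save('pics/t22.npy',d); cv2.imwrite('pics/t22.png',cv2.resize(im[170:330,160:460],None,fx=2.6,fy=2.6))
im,d=optics.get_image('side'); cv2.imwrite('pics/s22.png',cv2.resize(im[150:400,180:430],None,fx=2.4,fy=2.4))"
```

```text
[ 0.51189461 -0.09051073  0.21774403] [ 9.99335111e-01  3.64348301e-02 -1.35498734e-03 -5.61031411e-05] [-0.613  0.246  0.832  1.876 -0.202  1.109 -1.203] [-0.55 -0.26 -0.03] [0.053 0.048 0.027]
```

View pics/w22.png

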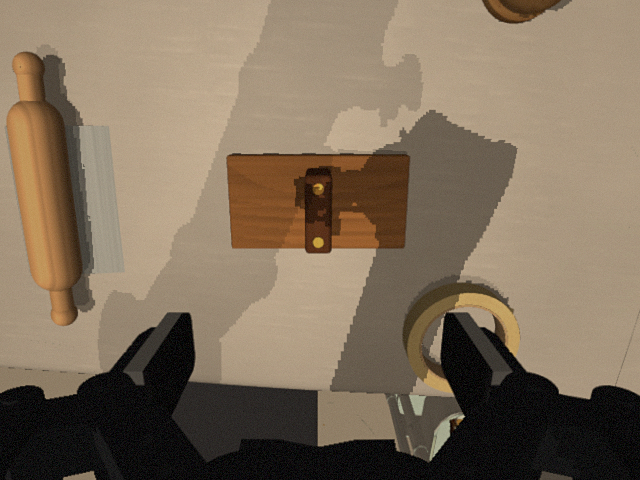

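View pics/s22.png

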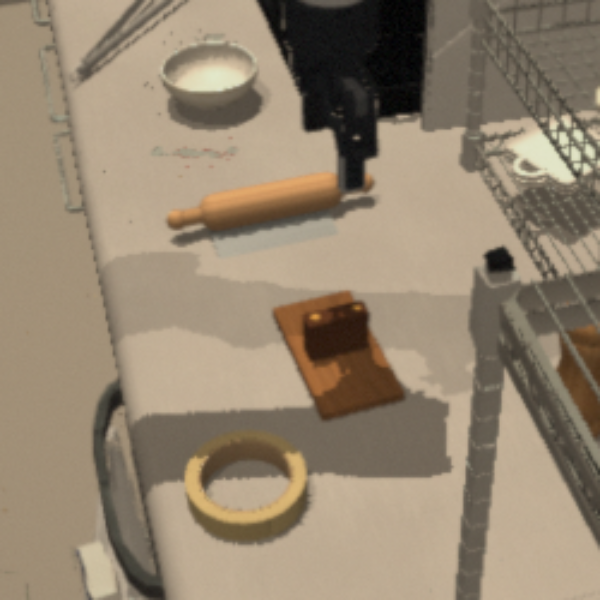

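The board lies flat at (318,200), and the pin is at left (45,190) on the rest, clear of the ramp. I check the numbers for both.

Run:
```python
from h import *
import json
from scipy.optimize import least_squares
n="w22"; s={k:np.array(v) for k,v in json.load(open(f"pics/{n}.json")).items()}; d=np.load(f"pics/{n}.npy")
ys,xs=np.mgrid[20:340,0:450]; P=depthpts("wrist",np.c_[xs.ravel(),ys.ravel()],d,s)
b=P[(P[:,2]>.02)&(P[:,1]>.1)&(P[:,1]<.165)&(P[:,0]>.43)&(P[:,0]<.56)&(P[:,2]<.06)]
f=lambda p:np.hypot((b[:,1]-p[0]-p[1]*(b[:,0]-.5))*np.cos(p[1]),b[:,2]-p[2]-p[3]*(b[:,0]-.5))-.02
r=least_squares(f,[.13,.05,.022,0],loss='soft_l1',f_scale=.001); print("pin y@.5,slope,z,tilt",r.x.round(4),"want y .1323 slope .0507 ; resid",np.median(abs(f(r.x))))
t=P[(P[:,1]>.02)&(P[:,1]<.07)&(P[:,0]>.45)&(P[:,0]<.57)]; print("table",np.median(t[:,2]))
t=P[(P[:,1]<-.03)&(P[:,1]>-.07)&(P[:,0]>.49)&(P[:,0]<.54)]; print("plate L",np.median(t[:,2]))
t=P[(P[:,1]<-.12)&(P[:,1]>-.155)&(P[:,0]>.49)&(P[:,0]<.54)]; print("plate R",np.median(t[:,2]))
# compare loose objects before/after in top images via depth-free: colour diff
a=cv2.imread("pics/top0.png"); im,_=optics.get_image("top"); 
for nm,roi in dict(bowl=(160,235,212,285),mill=(390,165,430,205),tape=(385,272,432,318)).items():
    x0,y0,x1,y1=roi; A=cv2.cvtColor(a,6)[y0:y1,x0:x1].astype(np.float32);B=cv2.cvtColor(im,6)[y0:y1,x0:x1].astype(np.float32); print(nm,cv2.phaseCorrelate(A,B))
```

```text
pin y@.5,slope,z,tilt [0.1325 0.0415 0.0213 0.0014] want y .1323 slope .0507 ; resid 0.00047482480935419694
table -0.0017783261889778856
plate L 0.010597314989555878
plate R 0.010274075798339666
bowl ((-0.0644699031515934, -0.06262916401498231), 0.9044577384878087)
mill ((-0.7988527699924823, 0.09759985103127988), 0.3392208415269852)
tape ((-0.025292462086071055, 0.05258285178280531), 0.8702565056996213)
```

View pics/t22.png

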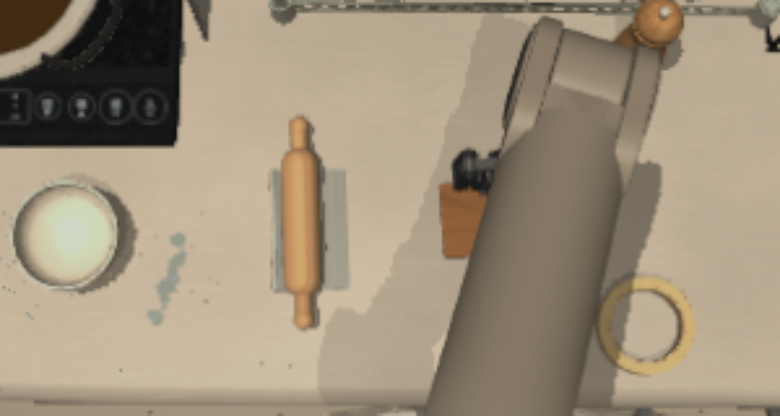

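The mill is only partly hidden by the arm. Its top is at (658,20), the same place as before. The pin lies in the groove, so I hand in.

```bash
python3 -c "
from station import close_job, read_state
s=read_state(); print(s['clock'],s['joint_vel'].round(3),s['ft_force'].round(2)); print(close_job())"
```

```text
34.75 [-0.002 -0.004  0.001 -0.008  0.     0.     0.001] [ 0.09 -0.13 -0.43]
the job is handed in; nothing more can be done
None
```

The rolling pin is seated in the groove of its rest and the press board lies flat on the bare worktop. I handed the job in at 34.75 s of the 72 s allowed.

I gripped the board by its handle, laid it on the pin and rolled the pin up the ramp and over the lip. The net pressing force I read was about 2 to 13 N, by readings between moves rather than continuously. The lip felt about 6.6 mm high. I then lifted the board straight off and set it down at about (0.51, -0.09). The gripper is open and about 0.2 m above the worktop, touching nothing.

**Last checks**
- **Pin position:** its centre is 23.1 mm above the worktop, as expected for a seated pin with a 6.5 mm lip, and within 0.2 mm of the groove line. It did not shift between lift-off and the final picture.
- **Pin angle:** the measured yaw is about 0.5° off the fitted groove line, with a tilt under 0.1°.
- **Board:** both halves of the plate read about 12 mm above the worktop, so it is flat.
- **Bowl and tape:** neither has moved (less than 0.1 pixel in the top view).
- **Mill:** the automatic comparison was unreliable because the arm partly hides it. By eye it stands where it was, and the arm never came near it.

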